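Wedge the rocking sharpening machine

ROBOT

A 6-joint arm with a two-finger parallel gripper is mounted at the origin on the work surface. World frame = base frame: x ahead of the robot, y to its left, z up, the work surface at z = 0. Lengths are in m, angles in rad, forces in N, time in s.
With the tool pointing down it reaches from about 0.25 to 0.725 m from the base axis. Payload 4 kg.
Tool frame: the origin (TCP) lies at the very end of the fingers, on their centre line; the grasp point (between the pads) lies 19 mm behind it; z points along the fingers, y is the line along which they close (so a half turn about z gives the same grasp; the last joint's range is limited). The gripper opens to 85 mm and grips with 20 to 120 N. Pads are 22 mm wide; open, the fingers measure 114 mm over their backs; the gripper's body (76 mm by 85 mm) begins 54 mm behind the grasp point. The pads swing forward as they close: fully open they stand 13 mm farther back than shut.
Start: joints at [-1.266, 0.241, 0.005, 1.335, 0, 1.571], TCP at [0.15, -0.477, 0.207] pointing down, gripper open.
Joint ranges: [-2.72, 2.72], [-1.05, 1.87], [-1.09, 1.28], [-1.99, 2.15], [-1.42, 1.44], [-3.14, 3.14]. Speed limits (rad/s): [2.79, 2.79, 3.14, 3.14, 3.14, 3.14].

INTERFACE

Orientations are given as a unit quaternion [x, y, z, w].
In Python, from workcell import bot gives the robot as it stands.
- The arm moves only by the tool carry_out, never from a script. Its argument "increments" is one flat list of numbers, 5 for each row, row after row: the finger opening in cm, from 0 to 8.54, then the shift along the tool's x, y, z in cm, then the turn about the tool's z in rad. A call has exactly 5 rows; each row shifts and turns the commanded pose from where the row before left it, along the tool's axes as they then stand; what a row does not reach is not made up. A row lasts 1/8 s, in which the tool goes at most 62.5 mm and 10.7 degrees, less where a joint would pass 70% of its speed; a pose out of reach is approached as far as the arm can. A call with a gripper value outside its range is refused whole. The fingers move at their own pace and stop on an object; the grip force is fixed at half the most. Time passes only in rows, so rows that do not move let the fingers close, or fill a call up. It gives the time, the measured TCP pose, the force, the opening and the grip force at its end, in the units of the state.
- bot.get_obs(): the state, without advancing time (a new reading comes with each control period).
- bot.camera(name): name is "side" or "top" or "wrist"; returns a dict with "pixels" (420x560x3 uint8, blue, green, red), "range_z" (420x560 float32, m along the optical axis (not along the pixel's ray), 0 where there is no reading), "mtx" (3x3 intrinsics, pixels), "D" ([k1, k2, p1, p2, k3] as OpenCV has them; the pictures are not rectified), "eye" and "attitude" of the camera in the world. Camera axes: x right, y down, z forward; pixel columns grow to the right and rows downward; lengths in m; the calibration is good to about 2 mm. A picture is of the moment at which its call begins.
- bot.job_done(): hands the job in; it is judged then, once.
Trained networks look in a picture, given as the dict that the camera call returned (one of the last four; its "shot" number tells which), for a name from the list of things; names that differ only in an ending like _2 or _b are one class to them, and where a whole thing is asked for, a point or a joint stands for the part that bears it (a point fixed in the world has none). Each returns a list of dicts, best first, with "p" (0 to 1); they miss things now and then, are a little off and sometimes report something else, mostly with a low value. They report only what shows in the picture. A call takes as long as a camera call. They do not tell look-alikes from the thing itself.
- bot.find_in(picture, name): "xyz" ([x, y, z] in m, in the coordinates of the camera as it stood for that picture, good to about 4 mm: the middle of the surface that is visible of it).
- bot.regions_of(picture, name): "mask" (420x560 bool, what is visible of it).
- bot.place_of(picture, name): "xyz" ([x, y, z] in m, in the coordinates of the camera as it stood for that picture, good to about 4 mm: a listed point, or the origin of a listed thing).
The state is a dict: "clock": time; "joint_pos": joint angles; "joint_vel": joint speeds; "tau": joint torques, N m; "eef_pos": TCP position; "tool_rot": TCP orientation; "ft_force": force on the tool from outside, world axes, zero at the start; "ft_torque": the same for the moment, N m; "grip_width": finger opening in m; "grasp_force": force on a finger pad.
Only numpy, scipy, OpenCV 4.12 (cv2) and the standard library are available. Lean on these libraries where they do the work, as an engineer would, in place of code of your own. Each camera call takes 0.05 s, during which the arm holds its last target. There are 200 camera calls.

TASK

The green sharpening machine leans and rocks because the foot under the orange pad is too short. Push the dark wooden wedge along the bench, thin end first, under that foot until the machine stands level and the wedge is tight, then press down firmly on the orange pad with the fingertips to check that it no longer rocks, and let go. Do not pick up the wedge or lift the machine, and leave the other things on the bench where they are.

Things in the scene. Friction and masses are not known exactly. Their poses are not given: they have to be found in the camera images.
- stand: The two sound rubber feet (28 across) the green machine rocks on; they do not shift. Origin on the bench under the machine's middle; feet at (-90, 90) and (90, -90) in its x, y; z up. Base plate 220x220, underside 24 up when level; stone and motor, up to 235 high, stand where y > -65. An outrigger bar 34 wide runs from the plate to -y at x = -30, ending at y = -200; underside 24, top 38 up.
- grinder (a joint): Lean of the machine about the line through its two sound feet, rad: 0 = level, third good foot on the bench (hard stop); grows as the outrigger dips; 0.067 = fully leaned on a lug under the plate (hard stop), where it rests at the start by its own weight. Lifting the short foot takes about 3 to 5 N.
- foot: The short foot: a black rubber ball foot, 24 across, under the outer end of the outrigger, at (-30, -170) in the stand's x, y. Origin at its lowest point: 15.5 above the bench when level, about 6 when fully leaned.
- pad: Round orange pad, 32 across, 6 thick, on top of the outrigger right above the short foot. Origin at the centre of its underside, 38 above the bench when level (top at 44); z up. Nothing taller stands within 75 of it.
- wedge: Loose dark-wood wedge lying on the bench, 140 long, 50 wide, about 60 g. Origin at the centre of its flat underside; x runs along it to the thin end, z up. The top slopes evenly from 21 high at the tail to 3 at the nose (x = +70). It starts with the nose roughly aimed at the short foot, about along the stand's +y, 10 to 65 short of it.
- wedge_tail (a point): Centre of the wedge's blunt upright tail face, 50 wide and 20 high (10 above the underside, wedge x = -70); axes as the wedge's.
- wedge_seat (a point): Point on the wedge's slope 96 behind the nose (wedge x = -26, 15.5 up), about where the short foot bears when the machine is level; there the wedge jams against the level stop, and it stays where it is left.
- timber: Bystander: pale half-lapped timber offcut 200x50x30 (mm), origin at its underside; leave alone.
- hammer: Bystander: hammer lying flat, about 300 long, its grip to -x (mm), origin at its underside; leave alone.
- chisel: Bystander: chisel with a wooden grip, 240 long, lying along its x (mm), origin at its underside; leave alone.
- pencil_case: Bystander: black pencil case with an orange zip, 190x60x55 (mm), origin at its underside; leave alone.
- glue: Bystander: yellow glue bottle with a red cap, 56 across, 160 high (mm), origin at its underside; leave alone.
- square: Bystander: carpenter's try square lying flat, 165x100x16, brown stock (mm), origin at its underside; leave alone.
- mug: Bystander: blue mug, 80 across, 90 high (mm), origin at its underside; leave alone.
Things that resemble listed ones, but are neither listed nor needed, are in the scene too. Leave any purple or red look-alike of the wedge alone.

How it is judged:
On the way, in this order (a step that is already met when the one before it is completed fails the run):
1. the wedge carries the short foot and the machine is level (value of joint grinder below 0.01 rad and contact force between wedge and foot above 0.5 N), for 0.3 s.
2. a fingertip presses the orange pad with more than 3 N and the machine stays level (contact force between the fingers and pad above 3 N and value of joint grinder below 0.015 rad), for 0.2 s.
At the end, for the whole second after the job is handed in: The machine leans less than 0.010 rad, the short foot bears on the wedge with more than 0.5 N, and the wedge lies flat on the bench (tilt under 0.06 rad, under 6 mm up) at rest (all of step 1 and angle between wedge's own z axis and vertical below 0.06 rad and height (world z) of wedge below 0.006 m and linear speed of wedge below 0.01 m/s); the robot touches nothing.
It fails at once if the wedge is lifted off the bench (more than 15 mm) or tipped (more than 0.35 rad) (height (world z) of wedge above 0.015 m or angle between wedge's own z axis and vertical above 0.35 rad).
It fails at once if the robot itself lifts the machine towards level with no wedge under the foot (contact force between the fingers and stand above 1 N and value of joint grinder below 0.045 rad and contact force between wedge and foot below 0.05 N).
It fails at once if a bystander is moved more than 30 mm (distance of any of timber, hammer, chisel, pencil_case, glue, square, mug from where it was at the start of the episode above 0.03 m).
It also fails if it takes over 64 s, if anything falls off the work surface, if the arm or the gripper's body presses on something with over 40 N, if the wrist force passes 120 N, or if a joint passes its speed limit or range.

## Working session

There is one attempt and no reset: what is moved stays moved. The work goes in short steps, Python scripts to look and compute and a tool call to move; the robot and the scene stay as the last step left them, time stands still between calls to the robot, and variables do not carry over. Pictures are saved under pics/ and viewed, at most 10 in all, crops included, and the job is handed in when it is done.

Besides the shell and the picture viewer there is one more tool, called as name(argument=value, ...) on one line, values as JSON. carry_out: Moves the arm, as the interface text tells. Its arguments: {"type":"object","properties":{"increments":{"type":"array","items":{"type":"number"}}},"required":["increments"]}

```bash
mkdir -p pics; cat > h.py <<'E'
import numpy as np, cv2
from scipy.spatial.transform import Rotation as R
from workcell import bot
def w(p,x): 
    a=np.array(p["attitude"]); M=a if a.shape==(3,3) else R.from_quat(a).as_matrix()
    return M@np.array(x)+np.array(p["eye"])
def pts(p,mask):
    v,u=np.nonzero(mask&(p["range_z"]>0)); z=p["range_z"][v,u]
    n=cv2.undistortPoints(np.stack([u,v],1).astype(float).reshape(-1,1,2),np.array(p["mtx"]),np.array(p["D"])).reshape(-1,2)
    a=np.array(p["attitude"]); M=a if a.shape==(3,3) else R.from_quat(a).as_matrix()
    return (M@np.c_[n*z[:,None],z].T).T+np.array(p["eye"]),u,v
E
python3 - <<'E'
from h import *
for c in ["top","side"]:
    p=bot.camera(c); cv2.imwrite(f"pics/{c}0.png",p["pixels"])
    for n in ["wedge","wedge_tail","wedge_seat","foot","pad","stand"]:
        for d in bot.place_of(p,n)[:3]: print(c,n,round(d["p"],2),w(p,d["xyz"]).round(4))
s=bot.get_obs(); print(s["eef_pos"],s["tool_rot"],s["clock"])
E
```

```text
top wedge 0.8 [ 7.223e-01 -5.450e-02  4.000e-04]
top wedge 0.76 [ 0.5876 -0.0889 -0.0011]
top wedge 0.71 [ 0.4448 -0.0791  0.0012]
top wedge_tail 0.94 [ 0.673  -0.003   0.0146]
top wedge_tail 0.93 [ 0.4511 -0.1492  0.0105]
top wedge_tail 0.78 [ 0.5793 -0.1598  0.0129]
top wedge_seat 0.78 [ 0.5809 -0.1143  0.0166]
top wedge_seat 0.76 [ 0.4476 -0.1092  0.019 ]
top wedge_seat 0.58 [ 0.7026 -0.0341  0.0148]
top pad 0.38 [0.575  0.015  0.0284]
top stand 0.86 [ 0.6065  0.1859 -0.0012]
side wedge 0.78 [ 0.4454 -0.084  -0.0009]
side wedge 0.68 [ 0.3623 -0.4447 -0.0015]
side wedge 0.63 [ 0.7253 -0.0511 -0.002 ]
side wedge_tail 0.91 [ 0.6759 -0.005   0.0123]
side wedge_tail 0.8 [ 0.5777 -0.159   0.008 ]
side wedge_tail 0.79 [ 0.4511 -0.1542  0.0057]
side wedge_seat 0.86 [ 0.5784 -0.1204  0.0175]
side wedge_seat 0.7 [ 0.7056 -0.0298  0.0169]
side wedge_seat 0.66 [ 0.446  -0.1092  0.0164]
side foot 0.49 [ 0.5816 -0.1173  0.0197]
side foot 0.39 [ 0.365  -0.4441 -0.0026]
side pad 0.61 [0.5735 0.0154 0.0294]
side stand 0.98 [ 0.6065  0.1889 -0.0021]
[ 0.15003935 -0.47696735  0.2065473 ] [9.88413140e-01 1.51787556e-01 4.61921589e-06 4.17390029e-05] 0.7
```

View pics/top0.png

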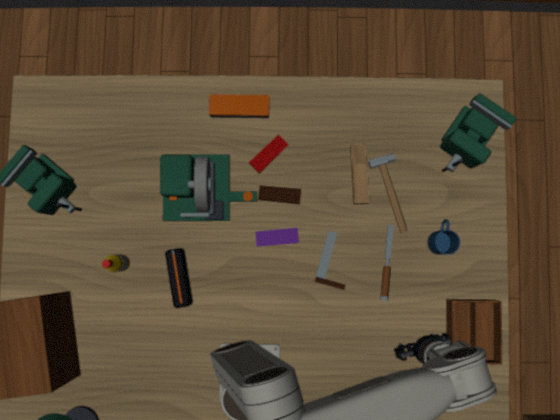

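View pics/side0.png

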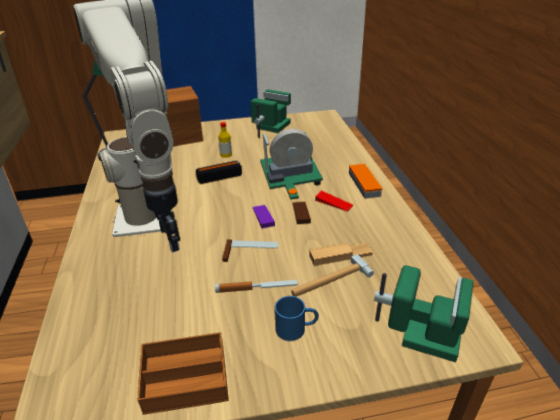

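The top view shows the dark wedge at px (280,195), with its tail on the right (301,196) and its nose at (259,193). It points at the orange pad at (248,196). The purple (277,237) and red (268,154) look-alikes lie clear of the path. The side view agrees: the dark wedge is at (302,212) and the pad at (292,191).

```bash
cat >> h.py <<'E'
def wedge_fit(p,near=(0.585,-0.09)):
    for d in bot.regions_of(p,"wedge"):
        P,u,v=pts(p,d["mask"])
        if len(P)<20: continue
        c=np.median(P,0)
        if np.hypot(c[0]-near[0],c[1]-near[1])>0.06: continue
        P=P[(P[:,2]<0.03)&(P[:,2]>0.001)]
        r=cv2.minAreaRect(P[:,:2].astype(np.float32)*1000)
        return d["p"],len(P),r,cv2.boxPoints(r).round(1).tolist()
def rows(yaw,moves):
    """moves: world dx,dy,dz (mm), turn total tool rad -> per move tool cm with turn applied after"""
    for dx,dy,dz in moves:
        c,s=np.cos(yaw),np.sin(yaw)
        print(np.round([(c*dx+s*dy)/10,(s*dx-c*dy)/10,-dz/10],3))
E
python3 - <<'E'
from h import *
for c in ["top","side"]:
    p=bot.camera(c); print(c,wedge_fit(p))
    for d in bot.regions_of(p,"pad")[:2]:
        P,_,_=pts(p,d["mask"]); print("pad",d["p"],len(P),np.median(P,0).round(4))
rows(0.305,[(430,277,0)])
E
```

```text
top (0.76, 585, ((585.1561889648438, -88.75615692138672), (138.21571350097656, 50.001277923583984), 84.35438537597656), [[553.5, -155.10000610351562], [603.2000122070312, -160.0], [616.7999877929688, -22.399999618530273], [567.0999755859375, -17.5]])
pad 0.67 652 [ 0.5851 -0.0897  0.0119]
pad 0.47 68 [0.5745 0.0148 0.0351]
side (0.56, 300, ((586.8137817382812, -88.8098373413086), (158.28814697265625, 51.63709259033203), 83.08655548095703), [[551.7000122070312, -164.3000030517578], [602.9000244140625, -170.5], [622.0, -13.300000190734863], [570.7000122070312, -7.099999904632568]])
pad 0.3 2895 [0.5816 0.1231 0.0772]
[ 49.334 -13.509   0.   ]
```

carry_out(increments=[8.5,5.2,-2.2,0,0,8.5,5.2,-2.2,0,0,8.5,5.2,-2.2,0,0,8.5,5.2,-2.2,0,0,8.5,5.2,-2.2,0,0])

```text
clock: 1.62
eef_pos: [0.3663, -0.2928, 0.2067]
tool_rot: [0.988, 0.152, 0.0, 0.0]
ft_force: [0.5, -0.8, 1.2]
grip_width: 0.0849
grasp_force: 0.0
```

carry_out(increments=[8.5,5.2,-2.2,0,0,8.5,5.2,-2.2,0,0,8.5,5.2,-2.2,0,0,8.5,5.2,-2.2,0,0,8.5,5.2,-2.2,0,0])

```text
clock: 2.25
eef_pos: [0.5814, -0.1097, 0.2066]
tool_rot: [0.988, 0.152, 0.0, 0.0]
ft_force: [0.0, -0.6, 0.3]
grip_width: 0.0854
grasp_force: 0.0
```

carry_out(increments=[8.5,0,0,0,-0.18,8.5,0,0,0,-0.18,8.5,0,0,0,-0.18,8.5,0,0,0,-0.18,8.5,0,0,0,-0.18])

```text
clock: 2.88
eef_pos: [0.5801, -0.111, 0.2064]
tool_rot: [0.822, 0.569, -0.0, -0.0]
ft_force: [0.2, 0.3, 0.0]
grip_width: 0.085
grasp_force: 0.0
```

carry_out(increments=[8.5,0,0,0,-0.14,8.5,0,0,0,-0.13,8.5,0,0,0,0,8.5,0,0,0,0,8.5,0,0,0,0])

```text
clock: 3.5
eef_pos: [0.5801, -0.111, 0.2065]
tool_rot: [0.741, 0.672, -0.0, -0.0]
ft_force: [-0.3, -0.2, -0.5]
grip_width: 0.0848
grasp_force: 0.0
```

```bash
cat >> h.py <<'E'
def st():
    s=bot.get_obs(); M=R.from_quat(s["tool_rot"]).as_matrix()
    print("t",round(s["clock"],2),"tcp",np.round(s["eef_pos"],4),"yaw",round(np.arctan2(M[1,0],M[0,0]),4),"z",M[:,2].round(3),"F",np.round(s["ft_force"],1),"w",s["grip_width"],"g",s["grasp_force"],"j",np.round(s["joint_pos"],2))
E
python3 - <<'E'
from h import *
st(); p=bot.camera("wrist"); cv2.imwrite("pics/w1.png",p["pixels"]); print(p["eye"])
print(wedge_fit(p))
for n in ["wedge","wedge_tail","foot","pad"]:
    for d in bot.place_of(p,n)[:3]: print(n,round(d["p"],2),w(p,d["xyz"]).round(4))
E
```

```text
t 3.5 tcp [ 0.5801 -0.111   0.2065] yaw 1.4738 z [-0.  0. -1.] F [-0.3 -0.2 -0.5] w 0.08482700002446897 g 0.0 j [-0.19  0.42  0.26  1.41 -0.    1.48]
[ 0.58777715 -0.03173811  0.37325848]
(0.57, 4749, ((585.5419311523438, -89.02455139160156), (138.21177673339844, 50.196685791015625), 84.71672821044922), [[554.2000122070312, -155.5], [604.2000122070312, -160.10000610351562], [616.9000244140625, -22.5], [566.9000244140625, -17.899999618530273]])
wedge 0.98 [ 0.7193 -0.0504  0.0014]
wedge 0.68 [ 0.4418 -0.0804  0.001 ]
wedge 0.64 [ 0.5887 -0.0916 -0.0012]
wedge_tail 0.81 [6.727e-01 4.000e-04 1.210e-02]
wedge_tail 0.67 [ 0.4538 -0.1503  0.0097]
wedge_tail 0.66 [ 0.5767 -0.1598  0.0039]
pad 0.55 [0.5776 0.0146 0.0288]
```

View pics/w1.png

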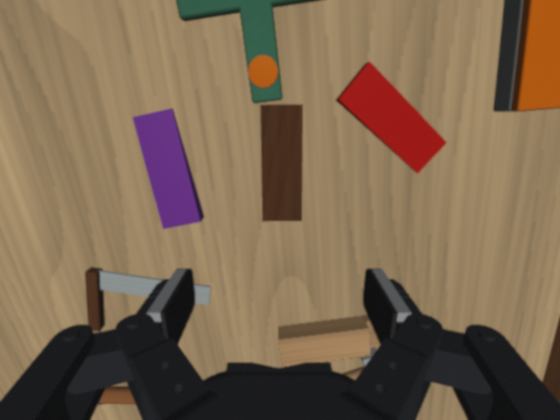

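carry_out(increments=[8.5,0.1,0.35,4.5,0,8.5,0,0,5,0,8.5,0,0,5,0,8.5,0,0,4.2,0,8.5,0,0,1.2,0])

```text
clock: 4.42
eef_pos: [0.581, -0.1099, 0.0044]
tool_rot: [0.74, 0.672, -0.002, -0.002]
ft_force: [0.2, -0.0, 0.1]
grip_width: 0.0853
grasp_force: 0.0
```

```bash
python3 - <<'E'
from h import *
st(); 
for c in ["top","wrist"]:
    p=bot.camera(c); P,u,v=pts(p,cv2.inRange(cv2.cvtColor(p["pixels"],cv2.COLOR_BGR2HSV),(5,150,120),(18,255,255))>0)
    q=P[(abs(P[:,0]-.576)<.03)&(abs(P[:,1]-.015)<.03)]
    print(c,len(q),q.min(0),q.max(0),q.mean(0)) if len(q) else print(c,0)
E
```

```text
t 4.42 tcp [ 0.581  -0.1099  0.0044] yaw 1.4747 z [-0.006  0.001 -1.   ] F [ 0.2 -0.   0.1] w 0.08532798932407602 g 0.0 j [-0.19  0.58 -0.04  0.96  0.    1.48]
top 52 [0.56098295 0.0014066  0.02668792] [0.5877981  0.0246665  0.04129736] [0.57540371 0.01294667 0.03472167]
wrist 2892 [ 0.5530201  -0.00162913 -0.00196182] [0.59099401 0.02917498 0.03665073] [0.57499283 0.00829109 0.03344744]
```

carry_out(increments=[7,0,0,0,0,6,0,0,0,0,5.2,0,0,0,0,4.8,0,0,0,0,4.8,0,0,0,0])

```text
clock: 5.15
eef_pos: [0.5837, -0.1104, 0.0077]
tool_rot: [0.74, 0.672, 0.0, 0.0]
ft_force: [0.4, 0.1, 0.7]
grip_width: 0.0481
grasp_force: 0.0
```

carry_out(increments=[4.8,0,0,0,0,4.8,0,-0.3,0,-0.05,4.8,0,-0.3,0,-0.047,4.8,0,0,0,0,4.8,0,0,0,0])

```text
clock: 5.78
eef_pos: [0.5778, -0.11, 0.0075]
tool_rot: [0.707, 0.707, 0.0, 0.0]
ft_force: [0.3, 0.9, -0.8]
grip_width: 0.0481
grasp_force: 0.0
```

carry_out(increments=[6,0,0,0,0,8.5,0,0,0,0,8.5,0,0,0,0,8.5,0,0,-4,0,8.5,0,0,-6,0])

```text
clock: 6.4
eef_pos: [0.5757, -0.1095, 0.1062]
tool_rot: [0.707, 0.707, -0.002, -0.002]
ft_force: [1.5, -0.6, 0.0]
grip_width: 0.085
grasp_force: 0.0
```

```bash
python3 - <<'E'
from h import *
st(); 
for c in ["top","wrist"]:
    p=bot.camera(c); print(c,wedge_fit(p,(0.575,-.09)))
cv2.imwrite("pics/w2.png",p["pixels"])
E
```

```text
t 6.4 tcp [ 0.5757 -0.1095  0.1062] yaw 1.5717 z [-0.006  0.001 -1.   ] F [ 1.5 -0.6  0. ] w 0.08497811677626751 g 0.0 j [-0.19  0.47  0.08  1.18  0.    1.38]
top None
wrist (0.76, 8102, ((585.533447265625, -88.97563934326172), (139.4799041748047, 50.28889083862305), 84.57540893554688), [[553.9000244140625, -156.0], [604.0, -160.8000030517578], [617.2000122070312, -21.899999618530273], [567.0999755859375, -17.200000762939453]])
```

View pics/w2.png

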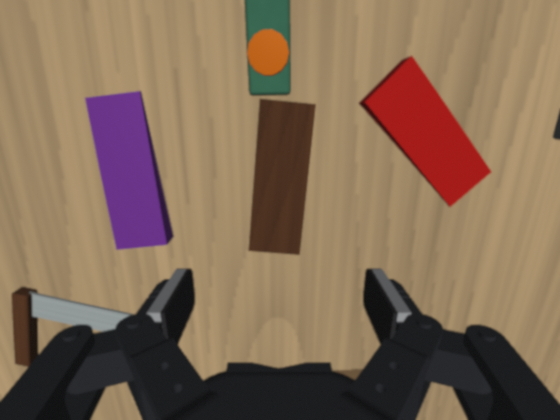

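The grip attempt closed above the wedge: the dark wedge at (282,176) hasn't moved, and the pad is at (268,52). I'll go lower and nearer the thick end.

carry_out(increments=[8.5,-1.9,0.42,3,0.095,8.5,0,0,4,0,8.5,0,0,2.6,0,8.5,0,0,1,0,8.5,0,0,0,0])

```text
clock: 7.22
eef_pos: [0.5807, -0.1287, 0.0002]
tool_rot: [0.74, 0.673, -0.001, -0.001]
ft_force: [-0.9, 0.5, 0.4]
grip_width: 0.0848
grasp_force: 0.0
```

carry_out(increments=[7,0,0,0,0,6,0,0,0,0,5.4,0,0,0,0,4.8,0,0,0,0,4.8,0,0,0,0])

```text
clock: 7.85
eef_pos: [0.5819, -0.129, 0.0017]
tool_rot: [0.74, 0.673, 0.0, 0.0]
ft_force: [-0.6, -0.0, 0.3]
grip_width: 0.048
grasp_force: 0.0
```

```bash
python3 - <<'E'
from h import *
st(); p=bot.camera("wrist"); q=bot.camera("side")
cv2.imwrite("pics/w3.png",np.hstack([cv2.resize(p["pixels"],(400,300)),cv2.resize(q["pixels"][150:270,230:390],(400,300))]))
print(wedge_fit(p,(0.58,-.09)))
E
```

```text
t 7.85 tcp [ 0.5819 -0.129   0.0017] yaw 1.4768 z [ 0. -0. -1.] F [-0.6 -0.   0.3] w 0.04797709361816497 g 0.0 j [-0.22  0.59 -0.03  0.95 -0.    1.45]
(0.85, 23589, ((585.5039672851562, -89.08698272705078), (140.13363647460938, 50.5908203125), 84.6925277709961), [[553.7999877929688, -156.5], [604.2000122070312, -161.1999969482422], [617.2000122070312, -21.700000762939453], [566.7999877929688, -17.0]])
```

View pics/w3.png

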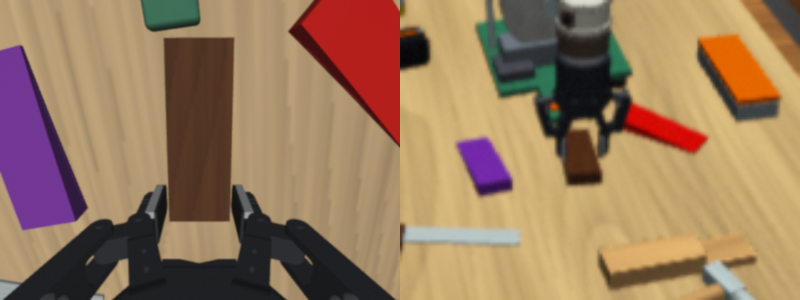

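The fingers straddle the wedge at (165 to 232, 200) without squeezing it, so I'll close a little more.

carry_out(increments=[4.6,0,0,0,0,4.4,0,0,0,0,4.2,0,0,0,0,4.2,0,0,0,0,4.2,0,0,0,0])

```text
clock: 8.62
eef_pos: [0.5819, -0.129, 0.0015]
tool_rot: [0.74, 0.673, 0.0, -0.0]
ft_force: [0.2, 0.8, 0.5]
grip_width: 0.0423
grasp_force: 0.0
```

```bash
python3 - <<'E'
from h import *
st(); p=bot.camera("wrist")
cv2.imwrite("pics/w4.png",cv2.resize(p["pixels"][220:400,120:440],(800,450)))
P,u,v=pts(p,np.ones((420,560),bool)); 
for r in range(240,340,10):
    m=(v==r)&(u>190)&(u<370); k=np.nonzero(m)[0][::8]
    print(r,[(int(u[i]),*(P[i,:3]*1000).round().astype(int).tolist()) for i in k if P[i,2]<.05][:24])
E
```

```text
t 8.62 tcp [ 0.5819 -0.129   0.0015] yaw 1.4768 z [ 0.  0. -1.] F [0.2 0.8 0.5] w 0.04232895751285582 g 0.0 j [-0.22  0.59 -0.03  0.95  0.    1.45]
240 [(191, 529, -117, 0), (199, 533, -118, -2), (207, 538, -118, 0), (215, 543, -119, -2), (223, 548, -120, -1), (231, 553, -120, -2), (239, 561, -114, 15), (247, 565, -114, 15), (255, 570, -115, 15), (263, 574, -115, 16), (271, 579, -115, 15), (281, 584, -116, 15), (289, 589, -116, 15), (297, 593, -116, 16), (305, 598, -117, 15), (313, 602, -118, 15), (321, 607, -118, 15), (329, 613, -125, 0), (337, 618, -126, 0), (345, 624, -127, -2), (353, 628, -127, -1), (361, 634, -128, -2), (369, 638, -128, -1)]
250 [(191, 527, -124, 0), (199, 532, -125, 0), (207, 537, -125, 0), (215, 542, -126, -1), (224, 548, -126, -1), (232, 553, -127, -1), (240, 561, -119, 16), (248, 565, -120, 15), (256, 570, -121, 15), (264, 574, -121, 16), (272, 579, -121, 16), (280, 583, -122, 16), (288, 588, -122, 17), (296, 592, -123, 15), (304, 597, -123, 16), (312, 601, -123, 16), (320, 606, -123, 17), (328, 613, -132, 0), (336, 618, -133, 0), (344, 623, -134, -1), (352,
[... 2174 characters left out ...]
5, 565, -157, 20), (263, 570, -157, 21), (271, 575, -158, 21), (279, 579, -158, 21), (287, 584, -158, 21), (295, 589, -158, 21), (303, 593, -159, 22), (311, 598, -160, 21), (319, 603, -161, 20)]
320 [(240, 551, -179, 0), (248, 556, -180, 0), (256, 561, -180, 0), (264, 567, -181, -1), (272, 572, -182, -1), (280, 578, -181, 0), (288, 583, -182, -1), (296, 589, -183, -1), (304, 594, -183, -1), (312, 600, -184, -1), (320, 605, -185, -1)]
330 [(232, 544, -187, 0), (240, 549, -188, -1), (248, 555, -189, -1), (256, 561, -188, 0), (264, 566, -189, 0), (272, 571, -190, -1), (280, 577, -190, 0), (288, 583, -191, -1), (296, 588, -191, 0), (305, 594, -192, -1), (313, 600, -192, 0), (321, 605, -193, -1)]
```

View pics/w4.png

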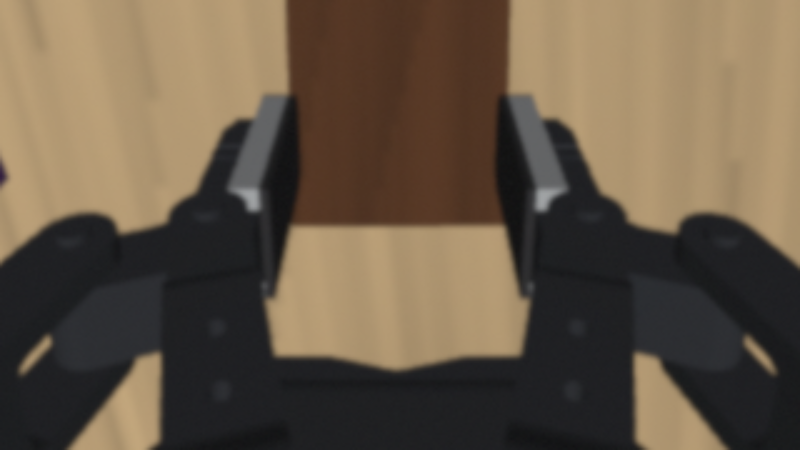

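The pads are well above the slope when this far open, so they never touched the wedge at (400,120). I'll close the fingers and nudge the wedge sideways from its right flank instead.

carry_out(increments=[4.5,0,0,-5,0,0,0,0,0,-0.094,0,4.2,3.5,0,0,0,0,3.3,0,0,0,0,0,2,0])

```text
clock: 9.3
eef_pos: [0.6543, -0.0864, 0.0333]
tool_rot: [0.707, 0.708, 0.002, 0.003]
ft_force: [0.1, 0.5, 0.2]
grip_width: -0.0004
grasp_force: 0.0
```

carry_out(increments=[0,0,0,0,0,0,0,0,1.5,0,0,0,0,1.2,0,0,0,0,0,0,0,0,0,0,0])

```text
clock: 9.93
eef_pos: [0.65, -0.0871, 0.0047]
tool_rot: [0.707, 0.707, 0.0, 0.0]
ft_force: [-1.0, -0.4, 0.2]
grip_width: 0.0
grasp_force: 0.0
```

```bash
python3 - <<'E'
from h import *
st(); p=bot.camera("wrist"); 
print(wedge_fit(p,(0.58,-.09)))
cv2.imwrite("pics/w5.png",p["pixels"])
P,u,v=pts(p,np.ones((420,560),bool)); m=(P[:,2]>.004)&(P[:,2]<.05)&(v>220)&(P[:,0]>.615)&(P[:,0]<.68)
print((P[m].min(0),P[m].max(0)) if m.any() else 0)
E
```

```text
t 9.93 tcp [ 0.65   -0.0871  0.0047] yaw 1.5706 z [ 0.  0. -1.] F [-1.  -0.4  0.2] w 4.806915821925629e-05 g 0.0 j [-0.13  0.69  0.16  1.05  0.    1.44]
(0.87, 15786, ((585.3617553710938, -88.36094665527344), (140.1353759765625, 50.88694381713867), 84.53034973144531), [[553.4000244140625, -155.6999969482422], [604.0, -160.5], [617.4000244140625, -21.0], [566.7000122070312, -16.200000762939453]])
(array([ 0.63623898, -0.08173633,  0.0314263 ]), array([ 0.66340502, -0.07576283,  0.04999727]))
```

View pics/w5.png

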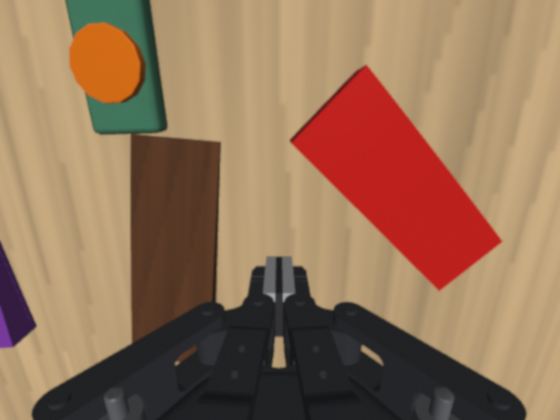

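The closed fingers at (280,270) stand right of the wedge, whose visible part spans (131–220, 140–340). The pad is at (106,63) and the red block stays clear. Next I nudge toward -x.

carry_out(increments=[0,0,-1.6,0,0,0,0,-0.9,0,0,0,0,-0.7,0,0,0,0,-0.6,0,0,0,0,0,0,0])

```text
clock: 10.65
eef_pos: [0.6116, -0.087, 0.0046]
tool_rot: [0.707, 0.707, -0.0, -0.0]
ft_force: [-0.4, -0.2, -1.0]
grip_width: 0.0004
grasp_force: 0.0
```

```bash
python3 - <<'E'
from h import *
st(); p=bot.camera("wrist"); 
print(wedge_fit(p,(0.58,-.09)))
E
```

```text
t 10.65 tcp [ 0.6116 -0.087   0.0046] yaw 1.5707 z [-0. -0. -1.] F [-0.4 -0.2 -1. ] w 0.0004089801675526286 g 0.0 j [-0.14  0.62  0.04  0.99 -0.    1.43]
(0.68, 13081, ((585.6143798828125, -85.60359954833984), (134.2914276123047, 50.355308532714844), 84.60513305664062), [[554.2000122070312, -150.10000610351562], [604.4000244140625, -154.8000030517578], [617.0, -21.100000381469727], [566.9000244140625, -16.399999618530273]])
```

```bash
python3 - <<'E'
from h import *
s=bot.get_obs(); t=np.array(s["eef_pos"])
p=bot.camera("wrist"); a=np.array(p["attitude"]); M=a if a.shape==(3,3) else R.from_quat(a).as_matrix()
print(p["eye"],M.round(2).tolist())
for dz in (0,.01,.02,.03):
    for dy in (0,.011):
        X=M.T@(t+[0,dy,dz]-np.array(p["eye"])); print(dz,dy,cv2.projectPoints(X.reshape(1,3),np.zeros(3),np.zeros(3),np.array(p["mtx"]),np.array(p["D"]))[0].ravel().round(),X[2])
print(p["range_z"][235:330:5,279].round(3)); P,u,v=pts(p,np.ones((420,560),bool))
for r in range(240,320,6): print(r,P[(v==r)&(u==275)].round(3))
for c in("side","top"):
    q=bot.camera(c); a=np.array(q["attitude"]); N=a if a.shape==(3,3) else R.from_quat(a).as_matrix()
    X=N.T@(t-np.array(q["eye"])); uv=cv2.projectPoints(X.reshape(1,3),np.zeros(3),np.zeros(3),np.array(q["mtx"]),np.array(q["D"]))[0].ravel(); print(c,uv)
    if c=="side":
        x,y=uv.round().astype(int); im=cv2.drawMarker(q["pixels"].copy(),(x,y),(0,0,255),0,3); cv2.imwrite("pics/s6.png",cv2.resize(im[y-40:y+20,x-40:x+40],(800,600),interpolation=cv2.INTER_NEAREST))
E
```

```text
[ 0.61206824 -0.00728766  0.17141297] [[1.0, -0.0, 0.0], [-0.0, -0.95, -0.31], [0.0, 0.31, -0.95]]
0 0 [279. 251.] 0.18332516650863492
0 0.011 [279. 234.] 0.17988533513123928
0.01 0 [279. 258.] 0.17382668715086197
0.01 0.011 [279. 241.] 0.17038685577346632
0.02 0 [279. 267.] 0.16432820779308904
0.02 0.011 [279. 248.] 0.1608883764156934
0.03 0 [279. 276.] 0.1548297284353161
0.03 0.011 [279. 257.] 0.15138989705792044
[0.185 0.186 0.187 0.189 0.19  0.148 0.144 0.14  0.    0.13  0.128 0.124
 0.122 0.123 0.123 0.123 0.125 0.125 0.126]
240 [[ 0.61  -0.077  0.01 ]]
246 [[ 0.61  -0.081  0.01 ]]
252 [[ 0.61  -0.085  0.011]]
258 [[ 0.61  -0.076  0.035]]
264 [[ 0.61  -0.076  0.042]]
270 [[ 0.61  -0.076  0.047]]
276 [[ 0.61  -0.076  0.053]]
282 [[ 0.611 -0.077  0.058]]
288 [[ 0.611 -0.077  0.063]]
294 [[ 0.611 -0.077  0.066]]
300 [[ 0.611 -0.08   0.066]]
306 [[ 0.611 -0.083  0.066]]
312 [[ 0.611 -0.086  0.067]]
318 [[ 0.611 -0.088  0.067]]
side [307.55444215 210.02287456]
top [278.35253995 186.14719978]
```

View pics/s6.png

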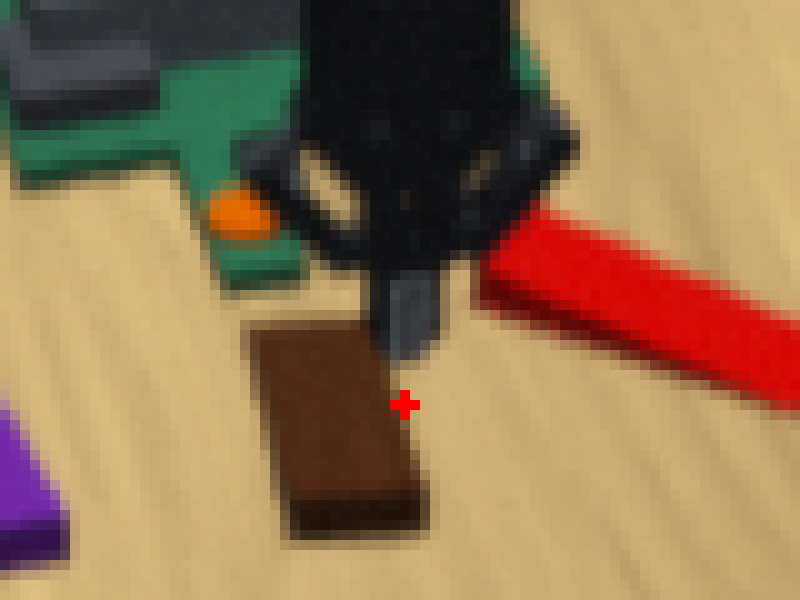

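The side view shows the fingertip at (405,355), above the reported TCP mark at (405,405). So the real tips are about 26 mm higher than reported, and that's why nothing made contact. I'll back off sideways and lower carefully while watching the force.

carry_out(increments=[0,0,2.4,0,0,0,0,0,0.8,0,0,0,0,0.6,0,0,0,0,0.3,0,0,0,0,0,0])

```text
clock: 11.52
eef_pos: [0.635, -0.0869, -0.013]
tool_rot: [0.707, 0.707, -0.0, -0.001]
ft_force: [0.1, 0.2, -0.3]
grip_width: -0.0001
grasp_force: 0.0
```

carry_out(increments=[0,0,0,0.2,0,0,0,0,0.1,0,0,0,0,0.1,0,0,0,0,0,0,0,0,0,0,0])

```text
clock: 12.15
eef_pos: [0.6359, -0.087, -0.0165]
tool_rot: [0.707, 0.707, 0.0, 0.0]
ft_force: [0.6, 0.3, 0.3]
grip_width: 0.0
grasp_force: 0.0
```

```bash
python3 - <<'E'
from h import *
st(); p=bot.camera("wrist"); P,u,v=pts(p,np.ones((420,560),bool))
for r in range(230,276,5): print(r,P[(v==r)&(u==275)].round(3))
E
```

```text
t 12.15 tcp [ 0.6359 -0.087  -0.0165] yaw 1.5708 z [ 0.  0. -1.] F [0.6 0.3 0.3] w 1.9071963946602502e-05 g 0.0 j [-0.14  0.68  0.1   0.98  0.    1.43]
230 [[ 0.634 -0.067 -0.   ]]
235 [[ 0.634 -0.07  -0.001]]
240 [[ 0.634 -0.073 -0.001]]
245 [[ 0.634 -0.076 -0.001]]
250 [[ 0.634 -0.078  0.   ]]
255 [[ 0.634 -0.082 -0.001]]
260 [[ 0.634 -0.076  0.016]]
265 [[ 0.634 -0.077  0.021]]
270 [[ 0.634 -0.077  0.026]]
275 [[ 0.634 -0.077  0.031]]
```

carry_out(increments=[0,0,0,0.5,0,0,0,0,0,0,0,0,-1.2,0,0,0,0,-0.6,0,0,0,0,0,0,0])

```text
clock: 12.82
eef_pos: [0.6175, -0.0869, -0.0215]
tool_rot: [0.707, 0.707, -0.0, -0.0]
ft_force: [0.3, 0.1, 0.4]
grip_width: 0.0001
grasp_force: 0.0
```

carry_out(increments=[0,0,-0.3,0,0,0,0,-0.3,0,0,0,0,-0.2,0,0,0,0,0,0,0,0,0,0,0,0])

```text
clock: 13.45
eef_pos: [0.6098, -0.087, -0.0215]
tool_rot: [0.707, 0.707, -0.0, -0.0]
ft_force: [0.2, 1.1, -0.4]
grip_width: -0.0
grasp_force: 0.1
```

```bash
python3 - <<'E'
from h import *
st(); p=bot.camera("wrist"); print(wedge_fit(p,(0.58,-.09)))
E
```

```text
t 13.45 tcp [ 0.6098 -0.087  -0.0215] yaw 1.5709 z [-0. -0. -1.] F [ 0.2  1.1 -0.4] w -3.4443438794737655e-05 g 0.14129757299087942 j [-0.14  0.65  0.01  0.93 -0.    1.43]
(0.83, 16377, ((572.5182495117188, -78.6126708984375), (118.23858642578125, 50.389835357666016), 87.54232025146484), [[544.7999877929688, -136.60000610351562], [595.2000122070312, -138.8000030517578], [600.2000122070312, -20.600000381469727], [549.9000244140625, -18.5]])
```

The wedge now points at the foot: heading 87.5°, centre line through x≈576 at the foot. Next I go behind the tail with the fingers slightly spread.

carry_out(increments=[0,0,2,0,0,0,0,0,-5,0,2,-5,-3,-1,0,2,-4.8,-3.1,0,0,2,0,0,2,0.04])

```text
clock: 14.18
eef_pos: [0.5682, -0.1889, 0.0203]
tool_rot: [0.723, 0.69, 0.0, 0.002]
ft_force: [1.0, 1.5, -0.4]
grip_width: 0.0199
grasp_force: 0.0
```

carry_out(increments=[2,0,0,2.5,0,2,0,0,1.4,0,2,0,0,0,0,2,0,0,0,0,2,0,0,0,0])

```text
clock: 14.8
eef_pos: [0.5699, -0.1851, -0.0194]
tool_rot: [0.721, 0.693, 0.0, 0.001]
ft_force: [0.1, -0.8, 0.5]
grip_width: 0.0198
grasp_force: 0.0
```

```bash
python3 - <<'E'
from h import *
st(); p=bot.camera("wrist"); print(wedge_fit(p,(0.573,-.09)))
P,u,v=pts(p,np.ones((420,560),bool))
m=(P[:,1]<-.165)&(P[:,2]>.004)&(P[:,2]<.045)&(abs(P[:,0]-.57)<.04); print(P[m].min(0),P[m].max(0))
E
```

```text
t 14.8 tcp [ 0.5699 -0.1851 -0.0194] yaw 1.5312 z [ 0.002 -0.001 -1.   ] F [ 0.1 -0.8  0.5] w 0.019797847375200465 g 0.0 j [-0.31  0.61 -0.05  0.91 -0.    1.3 ]
(0.9, 27592, ((571.1920166015625, -109.8565673828125), (100.25172424316406, 50.737579345703125), 87.47927856445312), [[543.5999755859375, -158.8000030517578], [594.2999877929688, -161.0], [598.7000122070312, -60.900001525878906], [548.0999755859375, -58.70000076293945]])
[ 0.54304207 -0.19740474  0.00404806] [ 0.59582097 -0.17225462  0.04496714]
```

carry_out(increments=[2,1.2,0,0,0,2,1.2,0,0,0,2,1.2,0,0,0,2,1.2,0,0,0,2,1.2,0,0,0])

```text
clock: 15.52
eef_pos: [0.5713, -0.124, -0.0204]
tool_rot: [0.721, 0.693, -0.0, 0.0]
ft_force: [-1.4, -1.7, 0.5]
grip_width: 0.0202
grasp_force: 0.4
```

carry_out(increments=[2,1,0,0,0,2,0.8,0,0,0,2,0.6,0,0,0,2,0.4,0,0,0,2,0,0,0,0])

```text
clock: 16.15
eef_pos: [0.5724, -0.0983, -0.0205]
tool_rot: [0.721, 0.692, -0.001, 0.001]
ft_force: [-0.3, -5.4, -0.1]
grip_width: 0.0193
grasp_force: 2.5
```

```bash
cat >> h.py <<'E'
def pad():
    for c in("top","wrist"):
        p=bot.camera(c); P,u,v=pts(p,cv2.inRange(cv2.cvtColor(p["pixels"],cv2.COLOR_BGR2HSV),(5,150,120),(18,255,255))>0)
        q=P[(abs(P[:,0]-.575)<.025)&(abs(P[:,1]-.015)<.025)&(P[:,2]>.02)]
        print(c,"pad",len(q),np.median(q,0).round(4) if len(q) else "")
    return p
E
python3 - <<'E'
from h import *
st(); p=pad(); print(wedge_fit(p,(0.575,-.03)))
E
```

```text
t 16.15 tcp [ 0.5724 -0.0983 -0.0205] yaw 1.5298 z [ 0.    -0.003 -1.   ] F [-0.3 -5.4 -0.1] w 0.019314157639275575 g 2.525346035545226 j [-0.17  0.59 -0.1   0.88 -0.    1.44]
top pad 52 [0.5745 0.0129 0.036 ]
wrist pad 4940 [0.5755 0.0098 0.0353]
(0.62, 20465, ((574.264892578125, -30.384021759033203), (115.22188568115234, 50.56632995605469), 87.54517364501953), [[546.5, -86.9000015258789], [597.0999755859375, -89.0], [602.0, 26.100000381469727], [551.5, 28.299999237060547]])
```

carry_out(increments=[2,0.7,0,0,0,2,0.7,0,0,0,2,0.6,0,0,0,2,0.5,0,0,0,2,0,0,0,0])

```text
clock: 16.92
eef_pos: [0.5734, -0.0725, -0.0205]
tool_rot: [0.721, 0.693, -0.0, 0.0]
ft_force: [0.2, -3.6, 1.1]
grip_width: 0.0197
grasp_force: 2.0
```

carry_out(increments=[2,0.5,0,0,0,2,0.5,0,0,0,2,0.4,0,0,0,2,0,0,0,0,2,0,0,0,0])

```text
clock: 17.55
eef_pos: [0.5739, -0.0583, -0.0205]
tool_rot: [0.721, 0.693, -0.0, 0.0]
ft_force: [-0.5, -3.4, 1.0]
grip_width: 0.0197
grasp_force: 2.0
```

```bash
python3 - <<'E'
from h import *
st(); p=pad(); print(wedge_fit(p,(0.575,-.02)))
E
```

```text
t 17.55 tcp [ 0.5739 -0.0583 -0.0205] yaw 1.5305 z [-0. -0. -1.] F [-0.5 -3.4  1. ] w 0.01971861844422488 g 2.035909672267735 j [-0.1   0.58 -0.11  0.88 -0.    1.51]
top pad 7 [0.5763 0.0243 0.0404]
wrist pad 6560 [0.5767 0.0161 0.0407]
(0.76, 11073, ((575.6910400390625, 7.327552795410156), (119.5846939086914, 50.53469467163086), 87.67831420898438), [[548.0, -51.400001525878906], [598.5, -53.400001525878906], [603.4000244140625, 66.0], [552.9000244140625, 68.0999984741211]])
```

carry_out(increments=[2,0.4,0,0,0,2,0.4,0,0,0,2,0.3,0,0,0,2,0.2,0,0,0,2,0,0,0,0])

```text
clock: 18.32
eef_pos: [0.5744, -0.0452, -0.0205]
tool_rot: [0.721, 0.693, -0.0, 0.0]
ft_force: [0.8, -3.7, 0.9]
grip_width: 0.02
grasp_force: 2.3
```

carry_out(increments=[2,0.1,0,0,0,2,0.1,0,0,0,2,0.1,0,0,0,2,0,0,0,0,2,0,0,0,0])

```text
clock: 18.95
eef_pos: [0.5745, -0.0424, -0.0205]
tool_rot: [0.721, 0.693, -0.0, 0.0]
ft_force: [-0.4, -5.4, 0.9]
grip_width: 0.0203
grasp_force: 2.5
```

carry_out(increments=[2,0.1,0,0,0,2,0.1,0,0,0,2,0.1,0,0,0,2,0,0,0,0,2,0,0,0,0])

```text
clock: 19.58
eef_pos: [0.5747, -0.0392, -0.0205]
tool_rot: [0.721, 0.693, -0.0, 0.0]
ft_force: [0.7, -4.5, 1.2]
grip_width: 0.02
grasp_force: 2.5
```

```bash
python3 - <<'E'
from h import *
st(); p=pad(); print(wedge_fit(p,(0.575,-.0)))
E
```

```text
t 19.57 tcp [ 0.5747 -0.0392 -0.0205] yaw 1.5307 z [-0. -0. -1.] F [ 0.7 -4.5  1.2] w 0.020037892485807108 g 2.525979025522247 j [-0.07  0.58 -0.11  0.88 -0.    1.54]
top pad 0 
wrist pad 5881 [0.5772 0.0168 0.0431]
(0.96, 6752, ((576.4514770507812, 27.696073532104492), (112.99811553955078, 50.55498504638672), 87.65132141113281), [[548.9000244140625, -27.700000762939453], [599.4000244140625, -29.799999237060547], [604.0, 83.0999984741211], [553.5, 85.19999694824219]])
```

carry_out(increments=[2,0.1,0,0,0,2,0.1,0,0,0,2,0.1,0,0,0,2,0,0,0,0,2,0,0,0,0])

```text
clock: 20.35
eef_pos: [0.5748, -0.0369, -0.0205]
tool_rot: [0.721, 0.693, -0.001, 0.0]
ft_force: [-1.1, -5.6, 1.0]
grip_width: 0.0199
grasp_force: 3.3
```

carry_out(increments=[2,0.1,0,0,0,2,0.1,0,0,0,2,0,0,0,0,2,0,0,0,0,2,0,0,0,0])

```text
clock: 20.98
eef_pos: [0.5748, -0.0364, -0.0205]
tool_rot: [0.722, 0.692, -0.002, 0.001]
ft_force: [-0.7, -10.5, 1.3]
grip_width: 0.0202
grasp_force: 5.0
```

carry_out(increments=[2,0.1,0,0,0,2,0.1,0,0,0,2,0,0,0,0,2,0,0,0,0,2,0,0,0,0])

```text
clock: 21.6
eef_pos: [0.5747, -0.036, -0.0204]
tool_rot: [0.722, 0.692, -0.003, 0.002]
ft_force: [-1.2, -13.7, 1.4]
grip_width: 0.02
grasp_force: 6.9
```

```bash
python3 - <<'E'
from h import *
st(); p=pad(); print(wedge_fit(p,(0.575,-.0)))
E
```

```text
t 21.6 tcp [ 0.5747 -0.036  -0.0204] yaw 1.5282 z [-0.    -0.007 -1.   ] F [ -1.2 -13.7   1.4] w 0.020020129388086824 g 6.938743551727384 j [-0.06  0.58 -0.12  0.88 -0.01  1.55]
top pad 0 
wrist pad 5750 [0.5773 0.0169 0.0433]
(0.81, 5824, ((576.2274780273438, 25.45829200744629), (113.76544189453125, 53.8132438659668), 89.67859649658203), [[549.0, -31.299999237060547], [602.7999877929688, -31.600000381469727], [603.5, 82.19999694824219], [549.5999755859375, 82.5]])
```

carry_out(increments=[2,-1.5,0,0,0,2,-1.5,0,0,0,2,0,0,-4,0,0,0,0,-4,0,0,0,0,0,0])

```text
clock: 22.38
eef_pos: [0.577, -0.0622, 0.0633]
tool_rot: [0.721, 0.693, 0.003, 0.002]
ft_force: [0.0, 0.3, -0.3]
grip_width: -0.0005
grasp_force: 0.0
```

```bash
python3 - <<'E'
from h import *
st(); p=pad(); print(wedge_fit(p,(0.575,-.0)))
E
```

```text
t 22.38 tcp [ 0.577  -0.0622  0.0633] yaw 1.5309 z [ 0.008  0.001 -1.   ] F [ 0.   0.3 -0.3] w -0.00046751379414309766 g 0.0 j [-0.11  0.49 -0.02  1.05  0.    1.5 ]
top pad 3 [0.5765 0.0272 0.0426]
wrist pad 2250 [0.5772 0.0163 0.0434]
(0.73, 3664, ((576.36279296875, 29.059669494628906), (108.16268157958984, 52.12940979003906), 88.50929260253906), [[548.9000244140625, -24.299999237060547], [601.0, -25.700000762939453], [603.7999877929688, 82.4000015258789], [551.7000122070312, 83.80000305175781]])
```

carry_out(increments=[0,4,0,0,0,0,3.9,0,0,0,0,0,0,1.5,0,0,0,0,1.5,0,0,0,0,0,0])

```text
clock: 23.15
eef_pos: [0.5745, 0.0159, 0.0267]
tool_rot: [0.722, 0.692, -0.002, -0.002]
ft_force: [-1.1, -0.1, 0.5]
grip_width: 0.0003
grasp_force: 0.0
```

carry_out(increments=[0,0,0,0.4,0,0,0,0,0.3,0,0,0,0,0.3,0,0,0,0,0.2,0,0,0,0,0,0])

```text
clock: 23.78
eef_pos: [0.5773, 0.0166, 0.0193]
tool_rot: [0.721, 0.693, 0.0, 0.001]
ft_force: [-3.0, -0.9, 8.3]
grip_width: 0.0001
grasp_force: 4.3
```

Contact at 8.3 N. I'll press a little firmer, hold, check, then lift off.

carry_out(increments=[0,0,0,0.1,0,0,0,0,0,0,0,0,0,0,0,0,0,0,0,0,0,0,0,0,0])

```text
clock: 24.4
eef_pos: [0.5773, 0.0166, 0.0191]
tool_rot: [0.721, 0.693, 0.001, 0.001]
ft_force: [-5.4, -0.5, 14.0]
grip_width: 0.0002
grasp_force: 6.7
```

carry_out(increments=[0,0,0,-1,0,0,0,0,-3,0,0,0,0,-4,0,0,-3,0,-3,0,0,-3,0,0,0])

```text
clock: 25.02
eef_pos: [0.5772, -0.0435, 0.1303]
tool_rot: [0.721, 0.693, 0.002, 0.003]
ft_force: [0.0, -0.3, -0.4]
grip_width: 0.0001
grasp_force: 0.0
```

carry_out(increments=[0,-4,0,0,0,0,0,0,0,0,0,0,0,0,0,0,0,0,0,0,0,0,0,0,0])

```text
clock: 25.65
eef_pos: [0.573, -0.0821, 0.1264]
tool_rot: [0.721, 0.693, -0.0, -0.0]
ft_force: [-0.8, 0.3, -0.6]
grip_width: 0.0002
grasp_force: 0.0
```

```bash
python3 - <<'E'
from h import *
st(); p=pad(); print(wedge_fit(p,(0.575,.0)))
cv2.imwrite("pics/w7.png",p["pixels"])
E
```

```text
t 25.65 tcp [ 0.573  -0.0821  0.1264] yaw 1.5322 z [-0.  0. -1.] F [-0.8  0.3 -0.6] w 0.00022921014747249928 g 0.0 j [-0.14  0.44  0.08  1.21  0.    1.47]
top pad 46 [0.5763 0.0155 0.0446]
wrist pad 1327 [0.5773 0.0161 0.0434]
(0.89, 2414, ((576.5438842773438, 29.49260902404785), (108.22315216064453, 50.36883544921875), 87.64309692382812), [[549.2000122070312, -23.5], [599.5, -25.600000381469727], [603.9000244140625, 82.5], [553.5999755859375, 84.5999984741211]])
```

View pics/w7.png

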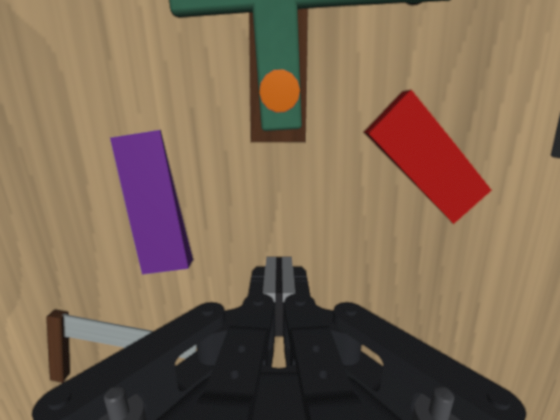

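The wedge lies under the outrigger (250–306, up to row 141), with the pad at (280,91) about 44 mm up, which is level. The arm is clear, and the red and purple blocks haven't moved.

```bash
python3 -c "
from workcell import bot
print(bot.job_done())"
```

```text
the job is handed in; nothing more can be done
None
```

I pushed the wedge in thin end first until it jammed under the short foot, with the pad top at about 44 mm (the level height). A 14 N press on the pad did not rock the machine, the arm is clear, and I handed the job in; no verdict came back.

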